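# Make room for the mast section in the parts tray

## Robot

A 6-joint arm with a two-finger parallel gripper is mounted at the origin on the work surface. World frame = base frame: x ahead of the robot, y to its left, z up, the work surface at z = 0. Lengths are in mm, angles in rad, forces in N, time in s.
With the tool pointing down it reaches from about 350 to 950 mm from the base axis. Payload 17.4 kg.
Tool frame: the origin (TCP) lies midway between the tips of the shut fingers; the grasp point (between the pads) lies 19 mm behind it; z points along the fingers, y is the direction in which the jaws open and shut (so a half turn about z gives the same grasp; the last joint's range is limited). The gripper opens to 93 mm and grips with 3 to 60 N. Pads are 15 mm wide; open, the fingers measure 128 mm over their backs; the gripper's body (75 mm by 188 mm) begins 65 mm behind the grasp point.
Start: joints at [1.266, 0.116, 1.442, -0, 1.584, -0.038], TCP at [177.969, 651.122, 218.646] pointing down, gripper open.
Joint ranges: [-2.83, 2.83], [-0.83, 2.19], [0.07, 2.5], [-1.14, 4.28], [0.01, 3], [-2.97, 2.97]. Speed limits (rad/s): [1.89, 1.89, 2.22, 3.14, 3.14, 3.14].

## Interface

Orientations are given as a 3x3 rotation matrix whose columns are the frame's x, y, z axes.
In Python, from rig import monitor, cams, ticket gives the robot as it stands.
- The arm moves only by the tool play_rows, never from a script. Its argument "increments" is one flat list of numbers, 7 for each row, row after row: the shift along the world's x, y, z in cm, then the turn, a rotation vector about the world's x, y, z in rad, then the finger opening in cm, from 0 to 9.3. A call has 1 to 5 rows; each row shifts and turns the commanded pose from where the row before left it; what a row does not reach is not made up. A row lasts 1/10 s, in which the tool goes at most 50 mm and 8.59 degrees, less where a joint would pass 70% of its speed; a pose out of reach is approached as far as the arm can. A call is refused whole if a number of a shift passes 5 or a number of a turn 0.15, either way. A call with a gripper value outside its range is refused whole. The fingers move at their own pace and stop on an object; "force" is the grip in N (left out, the last holds). Time passes only in rows, so rows that do not move let the fingers close. It gives the time, the measured TCP pose, the force and the opening at its end, in the units of the state.
- monitor.sense(): the state, without advancing time (a new reading comes with each control period).
- cams.capture(name): name is "side" or "top" or "wrist"; returns a dict with "frame" (420x560x3 uint8, red, green, blue), "mtx" (3x3 intrinsics, pixels), "T" (4x4, takes a point from camera to world coordinates). Camera axes: x right, y down, z forward; pixel columns grow to the right and rows downward; lengths in mm; the calibration is good to about 2 mm. A picture is of the moment at which its call begins. There is no depth.
- ticket.hand_in(): hands the job in, once; it reports no verdict.
The state is a dict: "time": time; "joint_pos": joint angles; "qd": joint speeds; "tau": joint torques, N m; "tcp_pos": TCP position; "tool_rot": TCP orientation; "force": force on the tool from outside, world axes, zero at the start; "moment": the same for the moment, N m; "grip_width": finger opening in mm.
Only numpy, scipy, OpenCV 4.12 (cv2) and the standard library are available. Lean on these libraries where they do the work, as an engineer would, in place of code of your own. Each camera call takes 0.05 s, during which the arm holds its last target. There are 200 camera calls.

## Task

Slide the yellow-topped divider of the grey parts tray towards the brass plug lying in one end, far enough that the long olive-green mast section with brass ends will fit in the other bay, but without pushing the plug along. Then lay the mast section flat on the floor of that long bay, lengthwise in line with the tray, setting it down rather than dropping it.

Things in the scene. Friction and masses are not known exactly. Their poses are not given: they have to be found in the camera images.
- tray: Light grey open tray, fixed to the bench: inside 300 mm long (x) by 130 mm wide (y), floor 5 mm thick, walls 5 mm thick, rim 50 mm above the bench. Origin: centre of its underside, on the bench. Its x axis runs lengthwise, from the empty end (-x, the bay for the mast section) to the end with the plug (+x); z up.
- divider_grip (a point): Middle of the divider's yellow grip, 70 mm above the bench; axes as the tray's. Divider: aluminium plate 6 mm thick across the tray, rim high; grip 12 mm thick (along the tray), 50 mm wide, 50 to 86 mm above the bench. Slides along the tray's x only, within 110 mm of its centre, about 2.5 N friction, stays where left. Starts near the middle, where neither bay takes the mast section.
- mast: Mast section, loose on the bench: olive-green tube 18 mm in diameter with a brass hexagonal coupling on each end (24 mm across flats, 22 mm long); 180 mm long in all, about 0.2 kg. Origin: its middle, on its axis (12 mm above what it lies on); x along it. A silver tube with black ends, of the same size, is a bystander.
- plug: Brass plug, 50 mm long, hexagonal ends 26 mm across the flats (30 mm over the corners), dark middle, lying loose on the tray's floor in the +x end, roughly lengthwise. Origin: within 1 mm of its middle, on its axis (13 mm above the floor); x along it.
Mind the look-alikes: they are no part of the job. Of the things like the mast, leave any that is blue; of the rest the smaller one is meant.

How it is judged:
By the outcome, as a careful person would: the job done as asked, in the order asked, and still so for the second after the job is handed in, with the robot touching nothing.
It also fails if it takes over 50 s, if anything falls off the work surface, if the arm or the gripper's body presses on something with over 40 N, if the wrist force passes 120 N, or if a joint passes its speed limit or range.

## Working session

There is one attempt and no reset: what is moved stays moved. The work goes in short steps, Python scripts to look and compute and a tool call to move; the robot and the scene stay as the last step left them, time stands still between calls to the robot, and variables do not carry over. Pictures are saved under pics/ and viewed, about 8 in all and at most 12, crops included, and the job is handed in when it is done.

Besides the shell and the picture viewer there is one more tool, called after "Call:" as a command line: name --argument value ..., lists and objects as JSON in quotes. play_rows: Moves the arm, as the interface text tells. Its arguments: {"type":"object","properties":{"increments":{"type":"array","items":{"type":"number"}},"force":{"type":"number"}},"required":["increments"]}

```bash
mkdir -p pics; cat > h.py <<'E'
import sys,numpy as np,cv2,json
sys.path.insert(0,'.')
from rig import monitor,cams,ticket
def snap(n,f):
    c=cams.capture(n); cv2.imwrite(f'pics/{f}.png',c['frame'][:,:,::-1]); np.savez(f'pics/{f}.npz',**c); return c
def w(f,u,v,z):
    c=np.load(f'pics/{f}.npz'); T=c['T']; d=T[:3,:3]@np.linalg.inv(c['mtx'])@[u,v,1]; o=T[:3,3]
    return (o+d*(z-o[2])/d[2])
def crop(f,g,x0,y0,x1,y1,s):
    i=cv2.imread(f'pics/{f}.png')[y0:y1,x0:x1]; cv2.imwrite(f'pics/{g}.png',cv2.resize(i,None,fx=s,fy=s,interpolation=cv2.INTER_CUBIC))
E
python3 - <<'E'
from h import *
s=monitor.sense(); print(s['time'],s['tcp_pos'],s['tool_rot'],s['grip_width'])
a=snap('top','t0');b=snap('side','s0')
print(a['T'],b['T'])
E
```

```text
0.0 [177.8955704  650.90786817 217.87305287] [[-9.64634399e-01  2.63591268e-01 -3.45523518e-04]
 [ 2.63591494e-01  9.64633680e-01 -1.17821017e-03]
 [ 2.27377094e-05 -1.22761912e-03 -9.99999246e-01]] 93.03033213658907
[[-1.17640985e-02 -9.96015965e-01  8.83957180e-02  3.72473340e+02]
 [-9.99593568e-01  1.40098127e-02  2.48278984e-02  8.87634822e+00]
 [-2.59673906e-02 -8.80677133e-02 -9.95775965e-01  8.81116883e+02]
 [ 0.00000000e+00  0.00000000e+00  0.00000000e+00  1.00000000e+00]] [[ 7.15439499e-01 -4.33159216e-01  5.48196513e-01 -5.09329889e+01]
 [-6.98435443e-01 -4.63932767e-01  5.44935152e-01 -4.95722607e+02]
 [ 1.82826419e-02 -7.72748006e-01 -6.34449575e-01  6.74782982e+02]
 [ 0.00000000e+00  0.00000000e+00  0.00000000e+00  1.00000000e+00]]
```

View pics/t0.png

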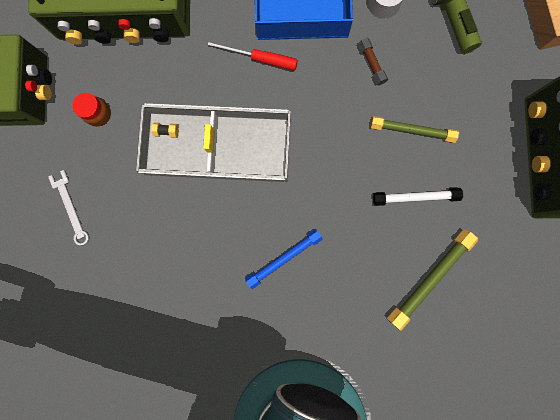

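View pics/s0.png

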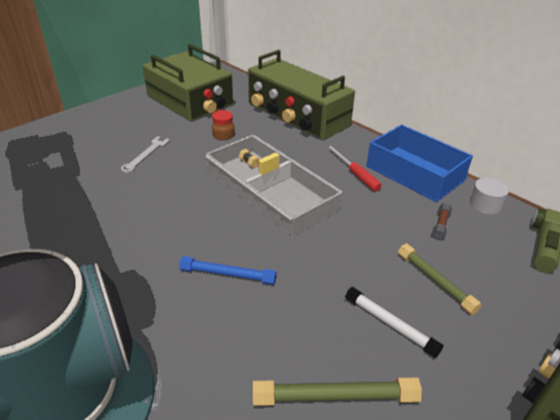

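Top view: the mast candidates are the small green one at (375,124)–(454,136), the big green one at (400,318)–(467,240), a blue one at (284,259) and a silver one at (417,197). Excluding blue, the smaller green one fits. The tray spans about (138–290, 104–180), with the plug at (165,130) and the divider grip at (208,138).

```bash
python3 - <<'E'
from h import *
crop('t0','c1',130,95,300,190,4); crop('t0','c2',360,105,470,150,5)
a=cv2.imread('pics/c1.png');b=cv2.imread('pics/c2.png')
b=cv2.copyMakeBorder(b,0,0,0,max(0,a.shape[1]-b.shape[1]),0)
cv2.imwrite('pics/c12.png',np.vstack([cv2.resize(a,None,fx=1,fy=1),b[:, :a.shape[1]]])); print(a.shape,b.shape)
for p,q in (((371,122),(458,137)),((392,326),(476,232))):
    P=w('t0',*p,12);Q=w('t0',*q,12);print(P,Q,np.linalg.norm(P-Q))
E
```

```text
(380, 680, 3) (225, 680, 3)
[ 629.89613387 -162.17925537   12.        ] [ 593.91354984 -344.0562222    12.        ] 185.4022044571653
[ 203.7962077  -191.73293013   12.        ] [ 393.03013558 -371.10956851   12.        ] 260.74021142683796
```

View pics/c12.png

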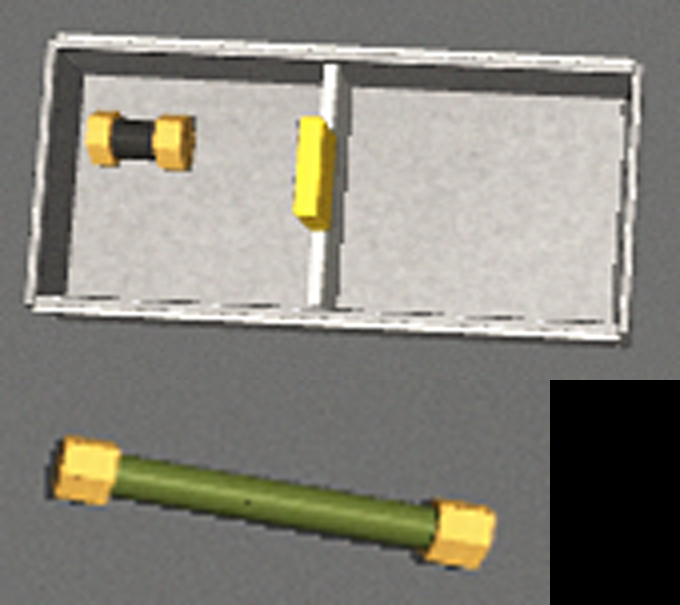

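The crop confirms the target: green tube, brass hex ends, about 180 mm long (the other green one is 260 mm). The tray crop gives rim corners (57,36), (640,62), (624,344) and (28,308), plug ends x=88 and 193, and plate top (331,65)–(318,308).

```bash
python3 - <<'E'
from h import *
f=lambda x,y,z:w('t0',130+x/4-.4,95+y/4-.4,z)
C=[f(*p,50) for p in((57,36),(640,62),(624,344),(28,308))]
for c in C:print(c)
n=np.linalg.norm
print([n(C[i]-C[(i+1)%4]) for i in range(4)], 'centre',np.mean(C,0))
x=(C[0]+C[3]-C[1]-C[2])[:2];x/=n(x);y=np.array([-x[1],x[0]]);print('trayx',x,np.degrees(np.arctan2(x[1],x[0])))
o=np.mean(C,0)[:2]
def t(p): d=p[:2]-o; return d@x,d@y
for nm,p,z in(('plugR',(193,142),18),('plugL',(88,138),18),('plate',(331,65),50),('plate',(318,308),50),('gripTL',(302,117),86),('TR',(325,117),86),('BL',(295,217),86),('BR',(319,219),86)):
    print(nm,f(*p,z),t(f(*p,z)))
g=lambda x,y:w('t0',360+x/5-.4,105+(y-380)/5-.4,14)
L=g(85,470);R=g(462,534);print('mast end mids',L,R,n(L-R),(L+R)/2,np.degrees(np.arctan2(*(L-R)[1::-1])))
s=monitor.sense();print(s['time'])
E
```

```text
[666.88773456 313.35266535  50.        ]
[646.88899986  10.87945047  50.        ]
[500.75596572  20.9431889   50.        ]
[524.17336523 325.79137825  50.        ]
[np.float64(303.1336258320332), np.float64(146.4791537999072), np.float64(305.74628885400375), np.float64(143.25541103355104)] centre [584.67651635 167.74167074  50.        ]
trayx [0.07130593 0.99745449] 85.91100098817112
plugR [618.4433527  250.61606496  18.        ] (np.float64(85.07121251601579), np.float64(-27.771446783546732))
plugL [621.71140848 307.30924862  18.        ] (np.float64(141.85311500113593), np.float64(-26.98862346568035))
plate [648.5455622  170.35220108  50.        ] (np.float64(7.15812699042011), np.float64(-63.520320407543345))
plate [521.73467431 176.62297515  50.        ] (np.float64(4.370570339458715), np.float64(63.41491277108135))
gripTL [610.61247934 177.6321439   86.        ] (np.float64(11.714684869938441), np.float64(-25.164693399963205))
TR [610.39112929 166.24707516  86.        ] (np.float64(0.3428133389795724), np.float64(-25.755729726338146))
BL [560.57694885 180.85059315  86.        ] (np.float64(11.357111452487004), np.float64(24.972965773321942))
BR [559.37031151 169.02895062  86.        ] (np.float64(-0.5204793964928288), np.float64(25.33357838677377))
mast end mids [ 627.76815865 -173.5869269    14.        ] [ 597.07546188 -330.88908339   14.        ] 160.26855608410392 [ 612.42181026 -252.23800514   14.        ] 78.9592026055473
0.1
```

Call:
play_rows --increments '[3.1,-3.6,0,0,0,0.02,6,3.1,-3.6,0,0,0,0.02,6,3.1,-3.6,0,0,0,0.02,6,3.1,-3.6,0,0,0,0.02,6,3.1,-3.6,0,0,0,0.02,6]' --force 10

```text
time: 0.6
tcp_pos: [333.7, 469.5, 218.4]
tool_rot: [[-0.986, 0.165, -0.0], [0.165, 0.986, -0.0], [0.0, -0.0, -1.0]]
force: [0.4, 0.6, -0.0]
grip_width: 60.9
```

Call:
play_rows --increments '[3.1,-3.6,0,0,0,0.02,6,3.1,-3.6,0,0,0,0.02,6,3.1,-3.6,0,0,0,0.02,6,3.1,-3.6,0,0,0,0.02,6,3.1,-3.6,0,0,0,0.015,6]'

```text
time: 1.1
tcp_pos: [488.8, 289.3, 218.5]
tool_rot: [[-0.997, 0.071, -0.0], [0.071, 0.997, -0.0], [0.0, -0.0, -1.0]]
force: [0.2, 0.8, 0.7]
grip_width: 60.0
```

Call:
play_rows --increments '[3.1,-3.6,0,0,0,0,6,3.1,-3.6,0,0,0,0,6,2.5,-2.5,0,0,0,0,6,0,0,0,0,0,0,6]'

```text
time: 1.5
tcp_pos: [576.9, 191.0, 217.7]
tool_rot: [[-0.997, 0.075, -0.001], [0.075, 0.997, -0.001], [0.001, -0.001, -1.0]]
force: [0.2, 2.0, -1.4]
grip_width: 59.7
```

```bash
python3 - <<'E'
from h import *
c=snap('wrist','w1');print(c['T'].round(3))
E
```

```text
[[ 7.60000e-02  9.64000e-01  2.56000e-01  5.07056e+02]
 [ 9.97000e-01 -7.30000e-02 -2.00000e-02  1.96193e+02]
 [-1.00000e-03  2.57000e-01 -9.66000e-01  3.82650e+02]
 [ 0.00000e+00  0.00000e+00  0.00000e+00  1.00000e+00]]
```

View pics/w1.png

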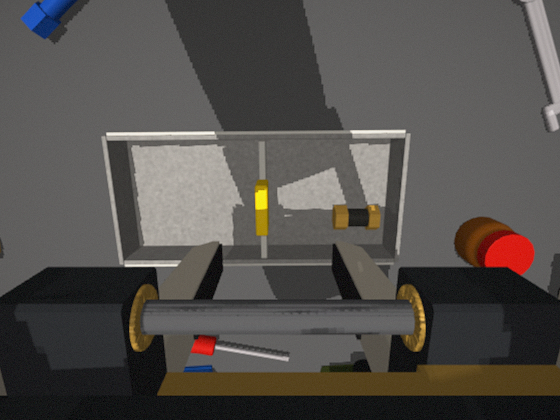

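The wrist view shows rim corners (103,135), (410,131), (401,265) and (120,267). The plug runs u=333–380 at v=216, the plate top is at (262,141)–(264,258), and the grip is at (261,190).

```bash
python3 - <<'E'
from h import *
n=np.linalg.norm
C=[w('w1',*p,50) for p in((410,130.5),(401.5,265.5),(120,267),(103,134.5))]
o=np.mean(C,0)[:2];print(np.array(C).round(1),o,[n(C[i]-C[(i+1)%4]).round(1) for i in range(4)])
x=(C[0]+C[1]-C[2]-C[3])[:2];x/=n(x);y=np.array([-x[1],x[0]]);print(np.degrees(np.arctan2(x[1],x[0])))
for nm,p in(('plugin',(333,216,18)),('plugout',(380,216,18)),('pl',(262,142,50)),('pl',(264,257,50)),('gripTopL',(255,181,86)),('R',(268,181,86)),('BL',(256,210,86))):
    q=w('w1',*p);d=q[:2]-o;print(nm,q.round(1),d@x,d@y)
E
```

```text
[[524.9 326.8  50. ]
 [670.1 321.6  50. ]
 [648.5  10.7  50. ]
 [505.7  22.3  50. ]] [587.33405936 170.35743705] [np.float64(145.3), np.float64(311.7), np.float64(143.3), np.float64(305.1)]
86.2065877312429
plugin [617.1 252.9  18. ] 84.30499034340767 -24.241613092431617
plugout [621.2 307.4  18. ] 138.95614690242778 -24.74208960662329
pl [525.  179.5  50. ] 4.996929052048024 62.80851586090835
pl [648.6 170.9  50. ] 4.562945956582258 -61.12349197317755
gripTopL [557.6 171.8  86. ] -0.517110666781196 29.720877124130556
R [558.5 183.7  86. ] 11.44439064391675 29.609974408850118
BL [585.2 170.2  86. ] -0.3142290226274675 2.0829551100486983
```

Call:
play_rows --increments '[0.9,-1.6,-3.5,0,0,0.005,6,0,0,-4,0,0,0,6,0,0,-4,0,0,0,6,0,0,-3,0,0,0,6,0,0,0,0,0,0,6]'

```text
time: 2.05
tcp_pos: [581.2, 178.5, 69.3]
tool_rot: [[-0.998, 0.066, -0.006], [0.066, 0.998, -0.001], [0.006, -0.002, -1.0]]
force: [-0.2, 0.6, 0.0]
grip_width: 59.8
```

Call:
play_rows --increments '[0,0,-1.3,0,0,0,6,0,0,0,0,0,0,6,0,0,0,0,0,0,0,0,0,0,0,0,0,0,0,0,0,0,0,0,0]'

```text
time: 2.55
tcp_pos: [584.4, 178.2, 61.6]
tool_rot: [[-0.998, 0.067, 0.001], [0.067, 0.998, 0.0], [-0.001, 0.0, -1.0]]
force: [-0.2, -0.1, 0.1]
grip_width: 40.6
```

Call:
play_rows --increments '[0,0,0,0,0,0,0,0,0,0,0,0,0,0,0,0,0,0,0,0,0]'

```text
time: 2.85
tcp_pos: [584.0, 178.1, 60.8]
tool_rot: [[-0.998, 0.067, 0.0], [0.067, 0.998, -0.0], [-0.0, -0.0, -1.0]]
force: [-1.0, -2.1, 2.3]
grip_width: 16.4
```

Call:
play_rows --increments '[0,0,0,0,0,0,0,0,0,0,0,0,0,0,0,0,0,0,0,0,0]'

```text
time: 3.15
tcp_pos: [584.0, 178.0, 60.7]
tool_rot: [[-0.998, 0.067, 0.0], [0.067, 0.998, -0.0], [-0.0, -0.0, -1.0]]
force: [-0.5, -2.0, 2.1]
grip_width: 12.0
```

Call:
play_rows --increments '[0.07,1.0,0,0,0,0,0,0.07,1.0,0,0,0,0,0,0.07,1.0,0,0,0,0,0,0.07,1.0,0,0,0,0,0,0.07,1.0,0,0,0,0,0]'

```text
time: 3.65
tcp_pos: [587.5, 229.2, 60.7]
tool_rot: [[-0.998, 0.066, -0.0], [0.066, 0.998, 0.0], [0.0, 0.0, -1.0]]
force: [-1.3, -2.9, 4.4]
grip_width: 11.7
```

Call:
play_rows --increments '[0,0,0,0,0,0,0,0,0,0,0,0,0,0]'

```text
time: 3.85
tcp_pos: [587.5, 228.9, 60.8]
tool_rot: [[-0.998, 0.066, 0.0], [0.066, 0.998, 0.001], [-0.0, 0.001, -1.0]]
force: [-1.8, 2.6, 4.3]
grip_width: 12.0
```

Now open slowly and rise.

Call:
play_rows --increments '[0,0,0,0,0,0,6,0,0,0,0,0,0,6,0,0,0,0,0,0,6,0,0,3,0,0,0,6,0,0,4,0,0,0,6]'

```text
time: 4.35
tcp_pos: [586.5, 227.5, 129.3]
tool_rot: [[-0.998, 0.067, -0.004], [0.067, 0.998, -0.001], [0.004, -0.002, -1.0]]
force: [0.3, -0.6, 0.3]
grip_width: 47.4
```

Call:
play_rows --increments '[0,0,4.5,0,0,0,6,0.2,-4.7,0,0,0,0,6,0.2,-4.7,0,0,0,0,6,0.2,-4.7,0,0,0,-0.02,6,0.2,-4.7,0,0,0,-0.02,6]'

```text
time: 4.85
tcp_pos: [595.1, 38.2, 175.7]
tool_rot: [[-0.994, 0.107, 0.0], [0.107, 0.994, -0.0], [-0.0, -0.0, -1.0]]
force: [0.8, 0.6, -0.7]
grip_width: 60.2
```

Call:
play_rows --increments '[0.2,-4.7,0,0,0,-0.02,6,0.2,-4.7,0,0,0,-0.02,6,0.2,-4.7,0,0,0,-0.02,6,0.2,-4.7,0,0,0,0,6,0,0,0,0,0,0,6]'

```text
time: 5.35
tcp_pos: [603.0, -152.8, 175.3]
tool_rot: [[-0.985, 0.17, -0.001], [0.17, 0.985, -0.001], [0.0, -0.001, -1.0]]
force: [0.8, 1.1, 0.3]
grip_width: 59.8
```

Call:
play_rows --increments '[0.1,-1,0,0,0,-0.145,6,0.1,-1,0,0,0,-0.145,6,0.1,-1,0,0,0,-0.145,6,0.1,-1,0,0,0,-0.145,6,0.1,-1,0,0,0,-0.145,6]'

```text
time: 5.85
tcp_pos: [608.4, -197.9, 175.5]
tool_rot: [[-0.623, 0.782, -0.0], [0.782, 0.623, 0.0], [0.0, -0.0, -1.0]]
force: [-0.3, -0.1, -0.0]
grip_width: 60.0
```

Call:
play_rows --increments '[0.1,-1,0,0,0,-0.145,6,0.1,-1,0,0,0,-0.145,6,0.1,-1,0,0,0,-0.145,6,0.1,-1,0,0,0,-0.145,6,0,-1,0,0,0,-0.145,6]'

```text
time: 6.35
tcp_pos: [612.5, -247.8, 175.5]
tool_rot: [[0.052, 0.999, -0.0], [0.999, -0.052, 0.0], [0.0, -0.0, -1.0]]
force: [-0.2, 0.8, 0.6]
grip_width: 60.0
```

Call:
play_rows --increments '[0,0,0,0,0,-0.14,6,0,0,0,0,0,0,6,0,0,0,0,0,0,6]'

```text
time: 6.65
tcp_pos: [612.4, -247.5, 175.5]
tool_rot: [[0.18, 0.984, -0.0], [0.984, -0.18, 0.0], [0.0, -0.0, -1.0]]
force: [-0.5, -0.2, 0.4]
grip_width: 60.1
```

```bash
python3 - <<'E'
from h import *
c=snap('wrist','w2');snap('top','t1')
a=cv2.imread('pics/w2.png')
crop('t1','t1c',130,95,300,190,3.294);b=cv2.imread('pics/t1c.png')
cv2.imwrite('pics/m2.png',cv2.resize(np.vstack([a[:280],b[:,:560]]),None,fx=1,fy=1));print(b.shape,c['T'].round(2))
E
```

```text
(313, 560, 3) [[ 9.8000e-01 -1.7000e-01 -5.0000e-02  6.2662e+02]
 [-1.8000e-01 -9.5000e-01 -2.5000e-01 -1.7762e+02]
 [-0.0000e+00  2.6000e-01 -9.7000e-01  3.4041e+02]
 [ 0.0000e+00  0.0000e+00  0.0000e+00  1.0000e+00]]
```

View pics/m2.png

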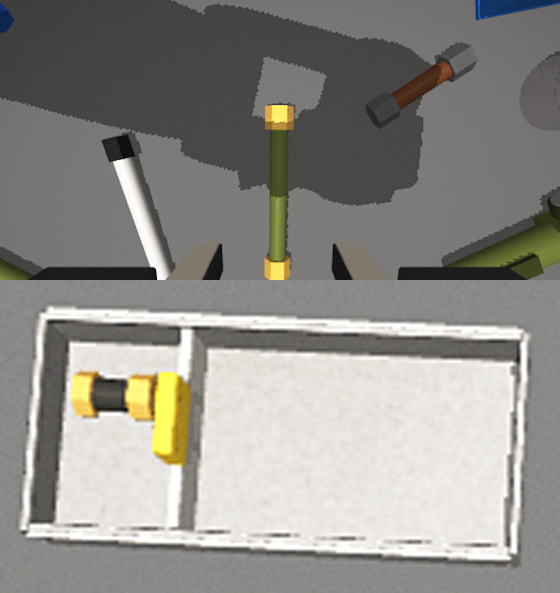

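Wrist view: the mast is vertical at u≈278–279, between the open fingers, with its far end at v≈104 and the coupling shoulder at v≈130. The tray crop shows the plug unmoved (x 72–158, expected 72–159) with the divider clear of it.

```bash
python3 - <<'E'
from h import *
for p in((279,104,20),(279.5,130,12),(278,195,21),(277,260,22)):print(w('w2',*p).round(1))
g=lambda x,y,z:w('t1',130+x/3.294-.4,95+y/3.294-.4,z)
print('plate',g(190,328,50),g(176,528,50),'plug',g(72,394,18),g(157,397,18))
a=np.radians(86);x=np.array([np.cos(a),np.sin(a)]);o=np.array([586,169])
for q in(g(190,328,50),g(176,528,50),g(72,394,18),g(157,397,18)):print((q[:2]-o)@x)
print(monitor.sense()['joint_pos'])
E
```

```text
[ 631.2 -162.2   20. ]
[ 627.4 -185.7   12. ]
[ 614.6 -247.5   21. ]
[ 601.  -316.1   22. ]
plate [476.0689714  220.98108824  50.        ] [353.58466259 228.5265936   50.        ] plug [438.71774729 304.66542166  18.        ] [436.05295305 249.95552009  18.        ]
44.18606400742466
43.16911542888015
125.06105692183249
70.29853926485691
[-4.22708832e-01  9.92632249e-02  1.52923240e+00  3.84554663e-05
  1.51305702e+00 -2.40437382e-01]
```

Call:
play_rows --increments '[0.1,-0.4,-4,0,0,0,6,0,0,-4,0,0,0,6,0,0,-4,0,0,0,6,0,0,-3,0,0,0,6,0,0,0,0,0,0,6]' --force 25

```text
time: 7.25
tcp_pos: [611.4, -250.7, 21.2]
tool_rot: [[0.183, 0.983, -0.006], [0.983, -0.183, 0.003], [0.002, -0.006, -1.0]]
force: [-1.4, -0.8, 1.1]
grip_width: 59.8
```

Call:
play_rows --increments '[0,0,-1.0,0,0,0,6,0,0,0,0,0,0,6]'

```text
time: 7.45
tcp_pos: [613.9, -252.0, 16.4]
tool_rot: [[0.184, 0.983, 0.001], [0.983, -0.184, -0.0], [-0.0, 0.001, -1.0]]
force: [0.3, -0.8, -0.1]
grip_width: 59.9
```

Call:
play_rows --increments '[0,0,-1.15,0,0,0,6,0,0,0,0,0,0,6,0,0,0,0,0,0,6]'

```text
time: 7.75
tcp_pos: [613.5, -251.9, 4.4]
tool_rot: [[0.185, 0.983, 0.0], [0.983, -0.185, -0.0], [-0.0, 0.0, -1.0]]
force: [0.6, -0.2, -0.7]
grip_width: 59.6
```

Call:
play_rows --increments '[0,0,0,0,0,0,1,0,0,0,0,0,0,1,0,0,0,0,0,0,1,0,0,0,0,0,0,1,0,0,0,0,0,0,1]'

```text
time: 8.25
tcp_pos: [613.5, -251.9, 4.2]
tool_rot: [[0.185, 0.983, 0.0], [0.983, -0.185, -0.0], [-0.0, 0.0, -1.0]]
force: [0.6, -0.4, -0.9]
grip_width: 24.4
```

Call:
play_rows --increments '[0,0,0,0,0,0,1,0,0,0,0,0,0,1,0,0,0,0,0,0,1]'

```text
time: 8.55
tcp_pos: [613.4, -251.9, 4.2]
tool_rot: [[0.185, 0.983, -0.0], [0.983, -0.185, 0.0], [-0.0, -0.0, -1.0]]
force: [-1.3, 0.7, 0.6]
grip_width: 17.1
```

Call:
play_rows --increments '[0,0,0.5,0,0,0,1,0,0,1.5,0,0,0,1,0,0,3,0,0,0,1,0,0,3,0,0,0,1,0,0,3,0,0,0,1]'

```text
time: 9.05
tcp_pos: [613.5, -251.9, 116.7]
tool_rot: [[0.185, 0.983, 0.001], [0.983, -0.185, -0.0], [-0.0, 0.001, -1.0]]
force: [0.5, 0.1, -2.1]
grip_width: 17.0
```

Call:
play_rows --increments '[0,0,2,0,0,0,1,0,0,0,0,0,0,1,0,0,0,0,0,0,1]'

```text
time: 9.35
tcp_pos: [613.4, -251.8, 134.2]
tool_rot: [[0.185, 0.983, 0.0], [0.983, -0.185, -0.0], [-0.0, 0.001, -1.0]]
force: [0.0, 0.4, -2.1]
grip_width: 17.2
```

```bash
python3 - <<'E'
from h import *
c=snap('wrist','w3')
E
```

```text
(no output)
```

View pics/w3.png

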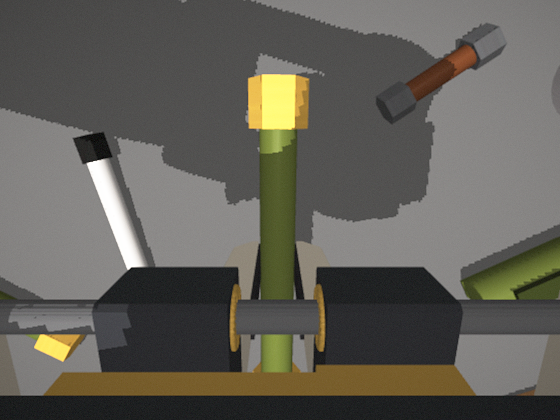

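```bash
python3 - <<'E'
from h import *
t=np.array([613.4,-251.8]);d=np.array([.185,.983])
for p in((278,75),(278,128)):
    for z in(149,154,159):
        q=w('w3',*p,z)[:2]-t;print(p,z,(q@d).round(1),(q@[d[1],-d[0]]).round(1))
E
```

```text
(278, 75) 149 90.7 1.7
(278, 75) 154 90.0 1.7
(278, 75) 159 89.4 1.7
(278, 128) 149 68.6 1.7
(278, 128) 154 68.7 1.7
(278, 128) 159 68.8 1.7
```

Call:
play_rows --increments '[-0.2,2,0,0,0,0.01,1,-0.3,4,0,0,0,0.01,1,-0.3,4,0,0,0,0.01,1,-0.3,4,0,0,0,0.01,1,-0.3,4,0,0,0,0.01,1]'

```text
time: 9.9
tcp_pos: [598.4, -69.6, 132.8]
tool_rot: [[0.135, 0.991, -0.002], [0.991, -0.135, 0.0], [0.0, -0.002, -1.0]]
force: [1.2, -0.1, -2.2]
grip_width: 17.2
```

Call:
play_rows --increments '[-0.3,4,0,0,0,0.01,1,-0.3,4,0,0,0,0.01,1,-0.3,4,0,0,0,0.01,1,-0.3,4,0,0,0,0.01,1,-0.3,3,0,0,0,0.01,1]'

```text
time: 10.4
tcp_pos: [583.1, 120.8, 132.9]
tool_rot: [[0.084, 0.996, -0.002], [0.996, -0.084, 0.0], [-0.0, -0.002, -1.0]]
force: [0.7, 0.2, -2.6]
grip_width: 17.3
```

Call:
play_rows --increments '[0,0.3,0,0,0,0.01,1,0,0,-1.5,0,0,0.005,1,0,0,-2,0,0,0,1,0,0,0,0,0,0,1,0,0,0,0,0,0,1]'

```text
time: 10.9
tcp_pos: [584.0, 120.3, 98.3]
tool_rot: [[0.072, 0.997, -0.002], [0.997, -0.072, -0.0], [-0.0, -0.002, -1.0]]
force: [0.4, -0.4, -3.3]
grip_width: 17.2
```

```bash
python3 - <<'E'
from h import *
snap('top','t2');snap('side','s2')
crop('t2','a',130,95,300,190,3.3);crop('s2','b',180,90,370,240,3)
a=cv2.imread('pics/a.png');b=cv2.imread('pics/b.png')
b=cv2.resize(b,None,fx=.6,fy=.6)
b=cv2.imread('pics/s2.png')[70:235,180:360];b=cv2.resize(b,None,fx=561/180*.55,fy=561/180*.55)
h=a.shape[0];print(a.shape,b.shape)
b=cv2.copyMakeBorder(b,0,0,0,561-b.shape[1],0)
cv2.imwrite('pics/m3.png',np.vstack([a,b]))
E
```

```text
(314, 561, 3) (283, 309, 3)
```

View pics/m3.png

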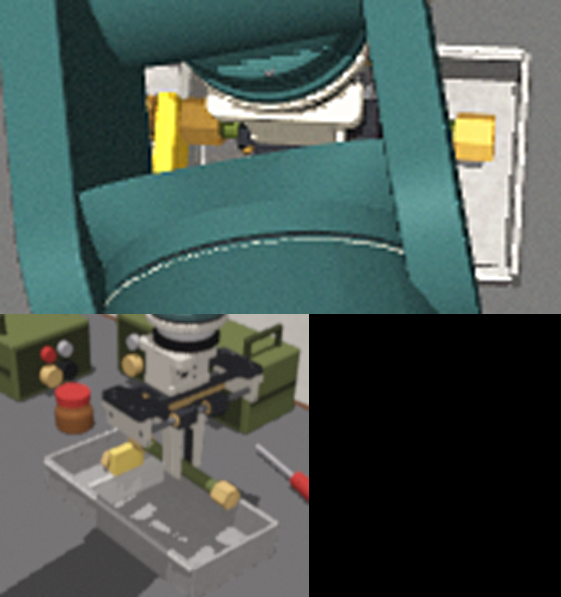

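Held level above the bay, with its -x end at crop (495,138) and its +x coupling shoulder at (223,122). I'll check both against the tray.

```bash
python3 - <<'E'
from h import *
g=lambda x,y,z:w('t2',130+x/3.3-.4,95+y/3.3-.4,z)
a=np.radians(86);x=np.array([np.cos(a),np.sin(a)]);o=np.array([586,169]);y=np.array([-x[1],x[0]])
for q in((495,138,106),(455,136,106),(223,125,112),(525,50,50),(514,282,50)):
    d=g(*q)[:2]-o;print(q,g(*q).round(1),(d@x).round(1),(d@y).round(1))
t=np.array([584,120.3])-o;print(t@x,t@y)
E
```

```text
(495, 138, 106) [577.3  30.5 106. ] -138.8 -1.0
(455, 136, 106) [579.   53.6 106. ] -115.6 -1.0
(223, 125, 112) [586.3 187.2 112. ] 18.2 0.9
(525, 50, 50) [647.7  12.7  50. ] -151.6 -72.4
(514, 282, 50) [501.9  21.4  50. ] -153.1 73.6
-48.72088219514169 -1.4020121708192506
```

Call:
play_rows --increments '[0,0,-2,0,0,0,1,0,0,-2,0,0,0,1,0,0,-2,0,0,0,1,0,0,-1.6,0,0,0,1,0,0,0,0,0,0,1]'

```text
time: 11.5
tcp_pos: [583.6, 120.8, 21.4]
tool_rot: [[0.071, 0.997, -0.003], [0.997, -0.071, -0.0], [-0.001, -0.002, -1.0]]
force: [-0.7, 0.1, -1.2]
grip_width: 17.5
```

Call:
play_rows --increments '[0,0,-0.5,0,0,0,1,0,0,0,0,0,0,1,0,0,0,0,0,0,1]'

```text
time: 11.8
tcp_pos: [584.9, 121.2, 19.0]
tool_rot: [[0.071, 0.997, 0.001], [0.997, -0.071, 0.0], [0.0, 0.001, -1.0]]
force: [0.4, -0.4, -1.1]
grip_width: 17.1
```

Call:
play_rows --increments '[0,0,-0.3,0,0,0,1,0,0,-0.3,0,0,0,1,0,0,0,0,0,0,1]'

```text
time: 12.1
tcp_pos: [584.2, 121.1, 11.7]
tool_rot: [[0.071, 0.997, -0.001], [0.997, -0.071, -0.0], [-0.0, -0.001, -1.0]]
force: [0.2, 0.0, -2.2]
grip_width: 17.1
```

Call:
play_rows --increments '[0,0,-0.2,0,0,0,1,0,0,0,0,0,0,1]'

```text
time: 12.3
tcp_pos: [584.4, 121.1, 9.9]
tool_rot: [[0.071, 0.997, -0.0], [0.997, -0.071, -0.0], [-0.0, -0.0, -1.0]]
force: [-0.9, -0.7, -2.4]
grip_width: 17.3
```

Call:
play_rows --increments '[0,0,-0.1,0,0,0,1,0,0,0,0,0,0,1]'

```text
time: 12.5
tcp_pos: [584.5, 121.1, 9.2]
tool_rot: [[0.071, 0.997, 0.0], [0.997, -0.071, -0.0], [-0.0, 0.0, -1.0]]
force: [-0.7, 0.2, -2.0]
grip_width: 17.2
```

Call:
play_rows --increments '[0,0,-0.1,0,0,0,1,0,0,0,0,0,0,1]'

```text
time: 12.7
tcp_pos: [584.6, 121.2, 9.1]
tool_rot: [[0.071, 0.997, 0.0], [0.997, -0.071, 0.0], [0.0, 0.0, -1.0]]
force: [-5.9, -1.0, 9.4]
grip_width: 17.5
```

Call:
play_rows --increments '[0,0,-0.1,0,0,0,1,0,0,0,0,0,0,1]'

```text
time: 12.9
tcp_pos: [584.7, 121.2, 9.0]
tool_rot: [[0.071, 0.997, 0.0], [0.997, -0.071, 0.0], [0.0, 0.0, -1.0]]
force: [-10.8, -2.2, 21.5]
grip_width: 17.3
```

Contact is confirmed at the expected height. I'll relieve the load, open a little and rise.

Call:
play_rows --increments '[0,0,0.15,0,0,0,1.7,0,0,0,0,0,0,2.2,0,0,0,0,0,0,3.5,0,0,0,0,0,0,3.5,0,0,0,0,0,0,3.5]'

```text
time: 13.4
tcp_pos: [584.4, 121.1, 8.5]
tool_rot: [[0.071, 0.997, -0.0], [0.997, -0.071, -0.0], [-0.0, -0.0, -1.0]]
force: [0.3, -0.2, -0.3]
grip_width: 34.9
```

Call:
play_rows --increments '[0,0,0,0,0,0,3.5,0,0,1,0,0,0,3.5,0,0,3,0,0,0,3.5,0,0,4,0,0,0,3.5,0,0,4,0,0,0,3.5]'

```text
time: 13.9
tcp_pos: [584.2, 121.1, 130.6]
tool_rot: [[0.071, 0.997, -0.0], [0.997, -0.071, -0.0], [-0.0, -0.0, -1.0]]
force: [1.5, -0.2, 0.3]
grip_width: 34.5
```

Move the arm aside (+z, -y) for a clear look.

Call:
play_rows --increments '[0,-2,4,0,0,0,3.5,0,-4.5,2,0,0,0,3.5,0,-4.8,0,0,0,0,3.5,0,-4.8,0,0,0,0,3.5,0,-4.8,0,0,0,0,3.5]'

```text
time: 14.4
tcp_pos: [584.2, -89.6, 189.9]
tool_rot: [[0.071, 0.998, 0.001], [0.998, -0.071, -0.0], [-0.0, 0.001, -1.0]]
force: [1.2, 0.2, -0.0]
grip_width: 35.3
```

Call:
play_rows --increments '[0,-4.8,0,0,0,0,3.5,0,-4.8,0,0,0,0,3.5,0,-3,0,0,0,0,3.5,0,0,0,0,0,0,3.5,0,0,0,0,0,0,3.5]'

```text
time: 14.9
tcp_pos: [584.3, -214.2, 189.1]
tool_rot: [[0.072, 0.997, 0.0], [0.997, -0.072, 0.0], [0.0, 0.0, -1.0]]
force: [-0.7, 1.0, 0.6]
grip_width: 34.9
```

```bash
python3 - <<'E'
from h import *
snap('top','t3');snap('side','s3')
crop('t3','a',130,95,300,190,3.3)
b=cv2.imread('pics/s3.png')[120:240,190:350];b=cv2.resize(b,None,fx=2.3,fy=2.3,interpolation=2)
a=cv2.imread('pics/a.png');b=cv2.copyMakeBorder(b,0,0,0,561-b.shape[1],0)
cv2.imwrite('pics/m4.png',np.vstack([a,b]));print(b.shape)
E
```

```text
(276, 561, 3)
```

View pics/m4.png

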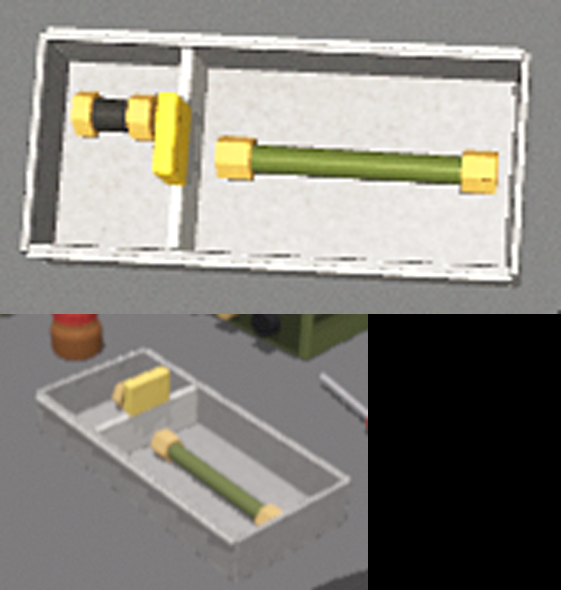

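The mast lies flat in the long bay, at crop (216,157)–(497,172). It is parallel to the walls, with gaps at both ends. The plug is at x=72–155, unmoved, and the robot is clear, so I'll hand in.

```bash
python3 -c "
from h import *
print(ticket.hand_in())"
```

```text
the job is handed in; nothing more can be done
None
```

The divider is moved, the mast section is lying in the long bay, and the job was handed in at about 15 s on the robot's clock.

- **Divider:** I gripped it by the yellow grip and slid it about 51 mm towards the plug, which makes the long bay about 202 mm. The plug's image position matched the starting picture to within about 1 mm, with roughly 25 mm between it and the divider.
- **Mast section:** I picked the smaller green one (about 180 mm, against 260 mm for the other green; blue and silver left alone). I lowered it in 1 mm steps until it touched the floor at the expected height, then let go. At touchdown the wrist force rose briefly to about 24 N, and I backed off before opening the gripper.
- **Last checks:** The final top and side pictures show it flat on the floor and in line with the tray. There is about 12 mm free at each end, and the robot is touching nothing.
- **Disagreements:** The two cameras disagreed by about 2–3 mm on the tray's position and size, which is well inside these clearances. One divider and plug reading came out wrong because I used the wrong picture offset. I corrected it by estimate, and the final picture agrees.

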